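# Close the sandwich press off its drying wedge and make it ready to heat

### The arm

A 7-joint arm with a two-finger parallel gripper is mounted at the origin on the work surface. World frame = base frame: x ahead of the robot, y to its left, z up, the work surface at z = 0. Lengths are in m, angles in degrees, forces in N, time in s.
With the tool pointing down it reaches from about 0.425 to 0.875 m from the base axis. Payload 4.7 kg.
Tool frame: the origin (TCP) lies between the finger pads; the fingertips stand 19 mm ahead of it and the grasp point (between the pads) is the TCP; x points along the fingers, z is the direction in which the jaws open and shut, and the axes are right-handed (so a half turn about x gives the same grasp; the last joint's range is limited). The gripper opens to 87 mm and grips with 3 to 60 N. Pads are 19 mm wide; open, the fingers measure 117 mm over their backs; the gripper's body (75 mm by 190 mm) begins 51 mm behind the grasp point.
Start: joints at [-72.473, 18.392, -4.016, 83.108, 1.295, 78.541, -3.26], TCP at [0.187, 0.623, 0.242] pointing down, gripper open.
Joint ranges: [-163.93, 163.93], [-17.29, 119.83], [-79.2, 71.16], [3.27, 140.29], [-89.18, 269.18], [5.43, 117.66], [-154.24, 154.24]. Speed limits (degrees/s): [147.25, 147.25, 180, 180, 180, 180, 180].

### API

Orientations are given as [roll, pitch, yaw] about the fixed x, y, z axes, in that order (R = Rz(yaw) Ry(pitch) Rx(roll)).
In Python, from cell import monitor, read_camera, camera_model, env, regions_of gives the robot as it stands. The module is installed in compiled form; this text tells all that it offers.
- The arm moves only by the tool step_arm, never from a script. Its argument "deltas" is a list of rows, each a list of 5 numbers: the gripper's target within -1 to 1 (fully open at 1, half-way at 0, shut at -1), then the shift along the tool's x, y, z in m, then the turn about the tool's x in degrees. A call has 1 to 12 rows; each row is the pose to reach, as a shift and turn from the pose commanded when the call began, along the tool's axes at that moment; what a row does not reach only later rows make up. A row lasts 1/8 s, in which the tool goes at most 62.5 mm and 10.7 degrees, less where a joint would pass 70% of its speed; a pose out of reach is approached as far as the arm can. A call with a gripper value outside its range is refused whole. The fingers move at their own pace and stop on an object; "newtons" is the grip in N (left out, the last holds). Time passes only in rows, so rows that repeat a pose let the fingers close. It gives the time, the measured TCP pose, the force and the opening at its end, in the units of the state.
- monitor.get_obs(): the state, without advancing time (a new reading comes with each control period).
- read_camera(name): name is "scene" or "top" or "wrist"; returns (picture, depth): 480x640x3 uint8, red, green, blue; 480x640 float32, m along the optical axis (not along the pixel's ray), 0 where there is no reading.
- camera_model(name): a dict with "fx", "fy", "cx", "cy" (pixels), "xyz" and "attitude" of the camera in the world. Camera axes: x right, y down, z forward; pixel columns grow to the right and rows downward; lengths in m; the calibration is good to about 2 mm. The wrist camera is an equidistant fisheye: a pixel r from the principal point sees the ray r / f radians off the axis. A picture is of the moment at which its call begins: read the wrist's pose just before it. camera_model takes no time and is no camera call; for the wrist camera it gives the pose at the moment of the call.
- env.sign_off(): hands the job in, once; it reports no verdict.
Trained networks look in the newest picture that a camera, given by its name, has taken for a name from the list of things; names that differ only in an ending like _2 or _b are one class to them, and where a whole thing is asked for, a point or a joint stands for the part that bears it (a point fixed in the world has none). Each returns a list of dicts, best first, with "p" (0 to 1); they miss things now and then, are a little off and sometimes report something else, mostly with a low value. They report only what shows in the picture. A call takes as long as a camera call. They do not tell look-alikes from the thing itself.
- regions_of(camera, thing): "pixels" (480x640 bool, what is visible of it) and "pixel" ([column, row] in pixels, amid what is visible of it).
The state is a dict: "time_s": time; "qpos": joint angles; "joint_velocities": joint speeds; "effort": joint torques, N m; "tool_pos": TCP position; "tool_rot": TCP orientation; "force": force on the tool from outside, world axes, zero at the start; "wrist_torque": the same for the moment, N m; "grip_width": finger opening in m.
Only numpy, scipy, OpenCV 4.12 (cv2) and the standard library are available. Lean on these libraries where they do the work, as an engineer would, in place of code of your own. Each camera call takes 0.05 s, during which the arm holds its last target. There are 200 camera calls.

### The job

The sandwich press was washed and left to dry with its heavy upper plate propped on a wooden wedge and its drip tray pulled out: make it ready to heat. Draw the wedge straight back out from under the plate in short, easy tugs, letting the plate settle on it in between, so that the plate follows it down and never drops; lay the wedge gently down flat inside the empty compartment of the grey tool tray, and push the drip tray fully home. Leave everything else on the counter where it is.

Things in the scene. Friction and masses are not known exactly. Their poses are not given: they have to be found in the camera images.
- press: Stainless sandwich press fixed on the counter, 370 mm wide (y), 330 mm deep (x), front towards the robot. Origin on the counter under its middle; x points to its hinged rear, y to the robot's left, z up. Base front face at x = -165 mm. Black lower plate: flat top 95 mm above the counter, front edge at x = -155 mm. Dial on its front: not used.
- plate_lip (a point): Middle of the lower front edge of the press's heavy upper plate (2.6 kg, hinged 280 mm behind this edge), which bears on the wedge with about 13 N and sinks by itself as the wedge is drawn. Edge 320 mm wide along the press's y. Starts about 126 mm above the counter; down, 99 mm (4 mm gap between the plates), at x = -135 mm of the press. A handle stands on the plate, 45 mm behind it: not needed.
- wedge_center (a point): Middle, 16.5 mm above the flat underside, of a loose pale wooden wedge, 190 mm long (x), 44 mm wide (y), 0.19 kg. Thin end (6 mm high) at x = +95 mm, 85 to 97 mm of it under the lip; thick end (59 mm) at x = -95 mm, sticking out to the robot; top slopes straight. Grip across y some 60 mm from here towards the thick end (50 mm high there). Drawing it along x takes 6 to 20 N.
- drip (a joint): How far the drip tray is pulled out (m): 0 = fully home, starts at 0.035 to 0.065, can go to 0.09. It slides in along the press's x against about 2 N of friction to a firm stop.
- drip_bar (a point): Middle of the drip tray's black handle bar: round, 11 mm thick, 120 mm long along the press's y, 36 mm above the counter, 35 mm in front of the tray's steel front (216 mm wide, 21 to 51 mm above the counter). It moves with the tray; fully home it lies at x = -202 mm of the press. At first the wedge's free end is above it.
- tray_slot (a point): Grey tool tray fixed on the counter, 270 mm long (x), 220 mm wide (y), walls and one divider along x 6 mm thick, 30 mm high. This point is the middle of the floor (6 mm above the counter) of its wide, empty compartment, 258 mm (x) by 118 mm (y) inside; axes along the tray's. The narrow one on the -y side holds a brush.
- brush: Bystander: grill brush, 200 mm long, dark wooden handle and grey bristles, lying in the narrow compartment of the tool tray. Origin under its middle, x towards the bristles.
- spatula: Bystander: spatula, 260 mm long, black handle 20 mm thick, steel blade 65 mm wide, lying across the counter in front of the press. Origin under its middle, x towards the blade.
- sauce_red: Bystander: red squeeze bottle, 60 mm across, 186 mm tall, standing to the right or left of the press. Origin under its middle.
- sauce_yellow: Bystander: yellow squeeze bottle, 60 mm across, 186 mm tall, standing to the right or left of the press. Origin under its middle.
- olives: Bystander: jar of olives, 76 mm across, 125 mm tall, standing at the left front of the press. Origin under its middle.
- tin: Bystander: red food tin, 74 mm across, 110 mm tall, standing right of the press. Origin under its middle.
Things that resemble listed ones, but are neither listed nor needed, are in the scene too. What is shaped like the part that bears wedge_center but purple is not meant.

How it is judged:
By the outcome, as a careful person would: the job done as asked, in the order asked, and still so for the second after the job is handed in, with the robot touching nothing.
It also fails if it takes over 72 s, if anything falls off the work surface, if the arm or the gripper's body presses on something with over 40 N, if the wrist force passes 120 N, or if a joint passes its speed limit or range.

## Working session

There is one attempt and no reset: what is moved stays moved. The work goes in short steps, Python scripts to look and compute and a tool call to move; the robot and the scene stay as the last step left them, time stands still between calls to the robot, and variables do not carry over. Pictures are saved under pics/ and viewed, about 8 in all and at most 12, crops included, and the job is handed in when it is done.

Besides the shell and the picture viewer there is one more tool, called after "Request:" as name(argument=value, ...), one argument or row to a line, values as JSON. step_arm: Moves the arm, as the interface text tells. Its arguments: {"type":"object","properties":{"deltas":{"type":"array"},"newtons":{"type":"number"}},"required":["deltas"]}

```bash
mkdir -p pics
cat > h.py <<'E'
import numpy as np, cv2
from scipy.spatial.transform import Rotation as R
from cell import monitor, read_camera, camera_model, env, regions_of
def rot(a):
    a=np.array(a,float)
    if a.shape==(3,3): return a
    return R.from_euler('xyz',a,degrees=True).as_matrix()
def cloud(name,d):
    m=camera_model(name); v,u=np.mgrid[0:480,0:640]
    x=(u-m['cx'])/m['fx']; y=(v-m['cy'])/m['fy']
    if name=='wrist':
        r=np.hypot(x,y)+1e-9; s=np.tan(np.minimum(r,1.5))/r; x=x*s; y=y*s
    P=np.stack([x*d,y*d,d],-1)
    return P@rot(m['attitude']).T+np.array(m['xyz'])
def save(n,p): cv2.imwrite('pics/'+n+'.png',p[:,:,::-1])
E
python3 - <<'E'
from h import *
o=monitor.get_obs(); print(o)
for c in ['scene','top']:
    p,d=read_camera(c); save(c+'0',p); np.save(c+'0.npy',d); print(c,camera_model(c))
    W=cloud(c,d); np.save(c+'W.npy',W)
    for t in ['press','wedge_center','drip','drip_bar','plate_lip','tray_slot','brush','spatula','sauce_red','sauce_yellow','olives','tin']:
        try:
            for r in regions_of(c,t)[:3]:
                m=r['pixels']&(d>0); print(c,t,round(r['p'],2),r['pixel'],m.sum(),np.round(np.median(W[m],0),3) if m.any() else '', np.round(np.percentile(W[m],[2,98],axis=0),3).tolist() if m.any() else '')
        except Exception as e: print(c,t,e)
E
```

```text
{'time_s': 0.0, 'qpos': array([-72.47514081,  18.43755655,  -4.01471257,  83.17497194,
         1.29404   ,  78.53962471,  -3.26059291]), 'joint_velocities': array([-0.00867048, -0.0646658 ,  0.00956063, -0.01009582,  0.06274283,
        0.13560985,  0.00304952]), 'effort': array([-3.68707042e-04, -4.91285634e+01, -4.04180121e-01, -3.12533498e+01,
       -6.39615557e-02,  4.36364359e-02,  1.71364682e-04]), 'tool_pos': array([0.18687154, 0.62202425, 0.24047777]), 'tool_rot': array([-177.30070806,   89.89291254, -104.01737782]), 'force': array([0.13702448, 0.10923288, 0.10760147]), 'wrist_torque': array([-0.00583882,  0.01009432, -0.00993455]), 'grip_width': 0.08676176221817793}
scene {'fx': 468.4502454675884, 'fy': 468.4502454675884, 'cx': 330.86820278768477, 'cy': 240.4800079440774, 'xyz': array([ 1.15425292, -0.43088622,  0.80900062]), 'attitude': array([-133.13404462,   -0.53879411,   56.64875066])}
scene press 0.62 [461.8, 291.6] 29478 [0.813 0.075 0.151] [[0.558, -0.038, 0.027], [0.951, 0.312, 0.224]]
scene wedge_center 0.8 [345.0, 181.5] 1057 [0.285 0.193 0.026] [[0.235, 0.133, 
[... 2664 characters left out ...]
 -0.145  0.005] [[0.341, -0.208, -0.003], [0.402, 0.034, 0.023]]
top sauce_red 0.63 [455.5, 179.7] 694 [ 0.702 -0.339  0.127] [[0.682, -0.372, 0.001], [0.738, -0.322, 0.182]]
top sauce_red 0.22 [410.0, 165.4] 827 [ 0.73  -0.221  0.107] [[0.703, -0.258, 0.003], [0.769, -0.192, 0.114]]
top sauce_yellow 0.67 [140.8, 244.8] 721 [0.529 0.464 0.125] [[0.504, 0.451, 0.008], [0.558, 0.497, 0.182]]
top olives 0.75 [155.9, 304.2] 973 [0.37  0.417 0.121] [[0.334, 0.396, 0.005], [0.402, 0.46, 0.13]]
top tin 0.66 [411.3, 166.2] 779 [ 0.731 -0.222  0.108] [[0.703, -0.257, 0.019], [0.769, -0.192, 0.114]]
top tin 0.35 [455.9, 180.2] 682 [ 0.702 -0.339  0.127] [[0.682, -0.371, 0.004], [0.738, -0.322, 0.183]]
```

View pics/scene0.png

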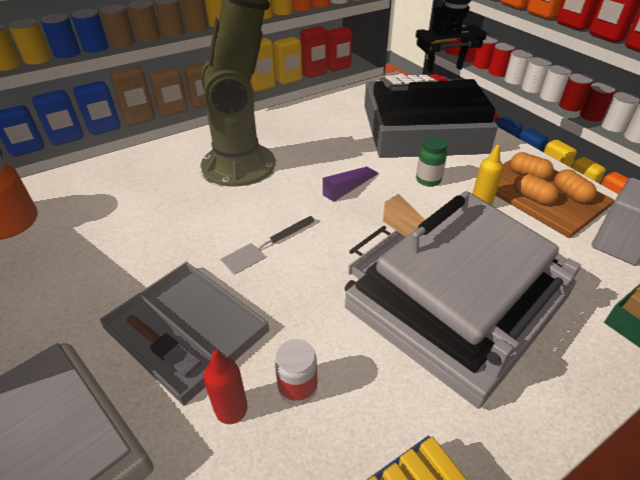

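View pics/top0.png

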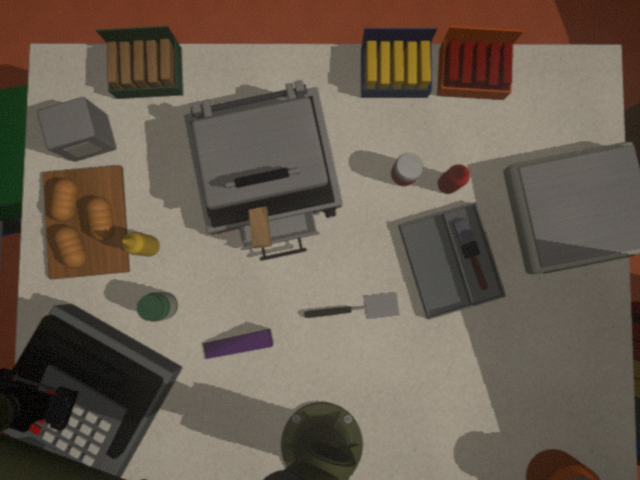

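```bash
cat > fit.py <<'E'
from h import *
Ws,Wt=np.load('sceneW.npy'),np.load('topW.npy')
def rect(p):
    (c,s,a)=cv2.minAreaRect((p*1000).astype(np.float32)); return np.round(c,1),np.round(s,1),round(a,2)
for n,W in (('s',Ws),('t',Wt)):
    x,y,z=W[...,0],W[...,1],W[...,2]
    # wedge top region
    m=(x>.48)&(x<.64)&(y>.11)&(y<.21)&(z>.105)&(z<.165)&(np.hypot(x-.57,y-.15)<.08)
    P=W[m]; 
    print(n,'wedge',m.sum(),rect(P[:,:2]))
    A=np.c_[P,np.ones(len(P))]
    for lo in np.arange(.48,.64,.02):
        q=P[(P[:,0]>lo)&(P[:,0]<lo+.02)]
        if len(q)>5: print('  ',round(lo,2),len(q),np.round([q[:,1].min(),q[:,1].max(),np.median(q[:,2]),q[:,2].max()],3))
    # bar
    m=(x>.47)&(x<.56)&(y>0)&(y<.2)&(z>.024)&(z<.048)
    P=W[m]; print(n,'bar',m.sum(),rect(P[:,:2]))
    # drip front top
    m=(x>.5)&(x<.62)&(y>-.05)&(y<.25)&(z>.046)&(z<.056); P=W[m]; print(n,'dripfront',m.sum(),rect(P[:,:2]))
    # upper plate
    m=(x>.58)&(x<.98)&(y>-.08)&(y<.36)&(z>.14)&(z<.2); print(n,'plate',m.sum(),rect(W[m][:,:2]))
    # lower plate
    m=(x>.52)&(x<.98)&(y>-.08)&(y<.36)&(z>.088)&(z<.098); print(n,'lower',m.sum(),rect(W[m][:,:2]))
    m=(x>.3)&(x<.7)&(y>-.5)&(y<-.2)&(z>.026)&(z<.036); print(n,'traytop',m.sum(),rect(W[m][:,:2]))
E
python3 fit.py
```

```text
s wedge 973 (array([571.8, 157.9]), array([92.4, 47.8]), 8.4)
   0.52 138 [0.129 0.176 0.151 0.156]
   0.54 235 [0.131 0.177 0.146 0.152]
   0.56 229 [0.133 0.182 0.14  0.148]
   0.58 224 [0.136 0.185 0.135 0.143]
   0.6 146 [0.139 0.187 0.131 0.137]
s bar 534 (array([534.2, 119.3]), array([ 56.7, 149.4]), 12.43)
s dripfront 223 (array([577.6,  68.4]), array([ 42.5, 222.8]), 11.82)
s plate 15313 (array([757.3, 156.1]), array([345.5, 314.6]), 12.68)
s lower 1715 (array([780.5, 109.4]), array([417.3, 288.3]), 29.37)
s traytop 1958 (array([ 500.1, -354.4]), array([272.7, 220.7]), 16.75)
t wedge 993 (array([580.3, 159.4]), array([116.9,  98.2]), 0.3)
   0.52 141 [0.13  0.175 0.151 0.159]
   0.54 153 [0.132 0.178 0.147 0.156]
   0.56 132 [0.135 0.179 0.141 0.149]
   0.58 149 [0.137 0.182 0.135 0.143]
   0.6 164 [0.14  0.209 0.13  0.149]
   0.62 254 [0.111 0.208 0.143 0.163]
t bar 343 (array([529. , 119.8]), array([ 63.8, 157.9]), 5.5)
t dripfront 171 (array([558.5,  97.8]), array([ 98.4, 285. ]), 12.21)
t plate 11705 (array([753.5, 157.9]), array([345.1, 319.3]), 12.46)
t lower 1029 (array([715.2, 149.1]), array([374.4, 329.3]), 12.21)
t traytop 1166 (array([ 529.3, -345.6]), array([338. , 221.4]), 16.9)
```

The pale wedge is under the plate at scene (400,215), with the purple look-alike at (348,183). The drip bar is at about top (284,251). The tray's wide compartment faces the press, at top (432,265).

```bash
cat >> h.py <<'E'
def go(p,yaw,base=None):
    """deltas (tool axes) + turn to bring TCP to p with jaw axis (tool z) along yaw deg (mod 180), tool down"""
    o=monitor.get_obs(); M=rot(o['tool_rot']); b=np.array(o['tool_pos'] if base is None else base)
    d=M.T@(np.array(p)-b); cur=np.degrees(np.arctan2(M[1,2],M[0,2]))
    t=-((yaw-cur+90)%180-90)  # tool x points down
    print('pos',np.round(o['tool_pos'],4),'jaw',round(cur,2),'delta mm',np.round(d*1000,1),'turn',round(t,1),'q7',round(o['qpos'][6],1),'t',o['time_s'],'M',np.round(M,2).tolist()); return d,t
E
cat > fit2.py <<'E'
from h import *
Ws,Wt=np.load('sceneW.npy'),np.load('topW.npy')
for n,W in (('s',Ws),('t',Wt)):
    x,y,z=W[...,0],W[...,1],W[...,2]
    a=np.radians(12.3); u=(x-.715)*np.cos(a)+(y-.149)*np.sin(a); v=-(x-.715)*np.sin(a)+(y-.149)*np.cos(a)
    m=(u>-.30)&(u<-.16)&(abs(v)<.13)&(z>.015)&(z<.06)
    P=np.c_[u[m],v[m],z[m]]
    for lo in np.arange(-.28,-.16,.01):
        q=P[(P[:,0]>=lo)&(P[:,0]<lo+.01)]
        if len(q): print(n,round(lo,2),len(q),np.round(np.percentile(q[:,1],[2,50,98]),3),np.round(np.percentile(q[:,2],[5,50,95]),3))
    m=(x>.5)&(x<.61)&(abs(y-.155)<.04)&(z>.12)&(z<.16)
    L=[];H=[];xs=[]
    P=W[m]
    for lo in np.arange(.535,.60,.008):
        q=P[(P[:,0]>lo)&(P[:,0]<lo+.008)]; q=q[q[:,2]>np.median(q[:,2])-.008]
        xs.append(q[:,0].mean()); L.append(q[:,1].min()); H.append(q[:,1].max())
    print(n,'edges yaw',np.degrees(np.arctan(np.polyfit(xs,L,1)[0])),np.degrees(np.arctan(np.polyfit(xs,H,1)[0])),'mid y at .56',np.polyval(np.polyfit(xs,(np.array(L)+H)/2,1),.56),'w',np.mean(np.array(H)-L))
    # base front edge / sides extents at z>.085..0.1
    for zl,zh in ((.06,.1),(.1,.15)):
        m=(z>zl)&(z<zh)&(abs(u)<.25)&(abs(v)<.25); print(n,zl,'u',np.round(np.percentile(u[m],[.5,2,98,99.5]),3),'v',np.round(np.percentile(v[m],[.5,2,98,99.5]),3))
go([.5607,.1563,.19],98.4)
E
python3 fit2.py
```

```text
s -0.22 8 [-0.055 -0.011  0.056] [0.038 0.04  0.041]
s -0.21 186 [-0.063 -0.005  0.06 ] [0.035 0.04  0.043]
s -0.2 25 [-0.054  0.013  0.053] [0.036 0.039 0.041]
s -0.19 23 [-0.055 -0.048  0.053] [0.034 0.039 0.041]
s -0.18 49 [-0.107 -0.034  0.054] [0.037 0.05  0.052]
s -0.17 576 [-0.105 -0.022  0.072] [0.024 0.038 0.052]
s edges yaw 7.888258214202254 10.10521369493528 mid y at .56 0.1558420324108587 w 0.04661090976798115
s 0.06 u [-0.131 -0.101  0.217  0.217] v [-0.185 -0.185  0.125  0.158]
s 0.1 u [-0.178 -0.166  0.213  0.215] v [-0.161 -0.16   0.127  0.144]
t -0.22 88 [-0.059  0.001  0.062] [0.035 0.04  0.045]
t -0.21 111 [-0.061 -0.     0.061] [0.036 0.04  0.045]
t -0.2 22 [-0.054 -0.047  0.053] [0.035 0.039 0.043]
t -0.19 20 [-0.054  0.048  0.055] [0.033 0.04  0.043]
t -0.18 153 [-0.104 -0.03   0.105] [0.025 0.048 0.054]
t -0.17 161 [-0.099 -0.027  0.101] [0.021 0.028 0.048]
t edges yaw 7.483256234734391 7.042181467872499 mid y at .56 0.15617130233479476 w 0.0438386610011749
t 0.06 u [-0.127 -0.115  0.205  0.21 ] v [-0.184 -0.183  0.183  0.184]
t 0.1 u [-0.186 -0.171  0.206  0.211] v [-0.16  -0.158  0.15   0.158]
pos [0.187  0.6225 0.2416] jaw 73.28 delta mm [  51.6 -492.  -339. ] turn -25.1 q7 -3.3 t 1.3 M [[0.0, -0.96, 0.29], [0.0, 0.29, 0.96], [-1.0, -0.0, 0.0]]
```

Request:
step_arm(
  deltas=[
    [1,0,-20,-14,5],
    [1,0,-0.05,-0.034,14],
  ],
)

```text
time_s: 1.55
tool_pos: [0.2299, 0.5721, 0.242]
tool_rot: [-88.0, 89.8, -29.4]
force: [-0.6, 1.1, 0.0]
grip_width: 0.087
```

My first row had a slip: -20 instead of -0.02. The per-row cap limited it, and the arm still moved along the intended line. I'll continue from here.

Run:
```python
from h import *
go([.56,.156,.24],98)
```

```text
pos [0.2299 0.5721 0.242 ] jaw 58.6 delta mm [   3.4 -498.5 -183.2] turn -39.4 q7 -12.3 t 1.55 M [[0.0, -0.85, 0.52], [-0.0, 0.52, 0.85], [-1.0, -0.0, 0.0]]
```

Request:
step_arm(
  deltas=[
    [1,0,-0.03,-0.011,10],
    [1,0,-0.075,-0.028,20],
    [1,0,-0.125,-0.046,30],
    [1,0,-0.175,-0.064,40],
    [1,0,-0.225,-0.083,50],
    [1,0,-0.275,-0.101,60],
    [1,0,-0.325,-0.119,70],
    [1,0,-0.375,-0.138,80],
    [1,0,-0.42,-0.154,90],
    [1,0,-0.46,-0.169,100],
    [1,0.002,-0.485,-0.178,110],
    [1,0.003,-0.4985,-0.1832,120],
  ],
)

```text
time_s: 3.05
tool_pos: [0.5611, 0.1614, 0.2386]
tool_rot: [23.8, 90.0, -37.4]
force: [-0.4, 0.1, -0.2]
grip_width: 0.0873
```

Request:
step_arm(
  deltas=[
    [1,0,0,0,10],
    [1,0,0,0,20],
    [1,0,0,0,20.6],
    [1,0,0,0,20.6],
  ],
)

```text
time_s: 3.55
tool_pos: [0.56, 0.1636, 0.2386]
tool_rot: [142.0, 90.0, 60.9]
force: [-0.3, 0.2, -0.8]
grip_width: 0.0872
```

Run:
```python
from h import *
go([.56,.156,.125],98)
p,d=read_camera('wrist'); save('w1',p); W=cloud('wrist',d)
for r in regions_of('wrist','wedge_center')[:2]:
    m=r['pixels']&(d>0); P=W[m]; print(r['p'],r['pixel'],m.sum(),np.round(np.percentile(P,[2,50,98],axis=0),3).tolist())
    c,s,a=cv2.minAreaRect((P[P[:,2]>.12][:,:2]*1000).astype(np.float32)); print(c,s,a)
    for lo in np.arange(.53,.61,.01):
        q=P[(P[:,0]>lo)&(P[:,0]<lo+.01)&(P[:,2]>.12)]
        if len(q)>5: print(round(lo,3),np.round([q[:,1].min(),q[:,1].max(),q[:,2].mean()],4))
```

```text
pos [0.56   0.1636 0.2386] jaw -81.15 delta mm [113.6  -1.2   7.5] turn 0.9 q7 -95.1 t 3.55 M [[0.0, 0.99, 0.15], [0.0, 0.15, -0.99], [-1.0, 0.0, -0.0]]
0.82 [323.1, 230.0] 9809 [[0.53, 0.138, 0.127], [0.576, 0.161, 0.14], [0.624, 0.185, 0.153]]
(577.5015869140625, 161.75746154785156) (99.79315185546875, 44.40120315551758) 7.729762554168701
0.53 [0.1334 0.1784 0.1516]
0.54 [0.1345 0.1799 0.1488]
0.55 [0.1362 0.1814 0.146 ]
0.56 [0.1375 0.1823 0.1432]
0.57 [0.1386 0.184  0.1404]
0.58 [0.1403 0.1855 0.1376]
0.59 [0.1416 0.1866 0.1347]
0.6 [0.1431 0.1877 0.1319]
```

Request:
step_arm(
  deltas=[
    [1,0.02,0.001,0.003,1],
    [1,0.05,0.002,0.0045,1.1],
    [1,0.08,0.002,0.0045,1.1],
    [1,0.1,0.002,0.0045,1.1],
    [1,0.11,0.002,0.0045,1.1],
    [1,0.1145,0.002,0.0045,1.1],
    [1,0.1145,0.002,0.0045,1.1],
  ],
)

```text
time_s: 4.53
tool_pos: [0.5631, 0.1594, 0.1245]
tool_rot: [104.8, 90.0, 22.4]
force: [-0.8, 0.0, 0.8]
grip_width: 0.0867
```

Run:
```python
from h import *
go([.5625,.1595,.124],97.7); print(monitor.get_obs()['force'])
p,d=read_camera('wrist'); save('w2',p);
```

```text
pos [0.5631 0.1594 0.1245] jaw -82.4 delta mm [ 0.5 -0.6 -0.2] turn -0.1 q7 -93.2 t 4.525 M [[0.0, 0.99, 0.13], [0.0, 0.13, -0.99], [-1.0, 0.0, -0.0]]
[-0.76338845  0.03603317  0.80773974]
```

View pics/w2.png

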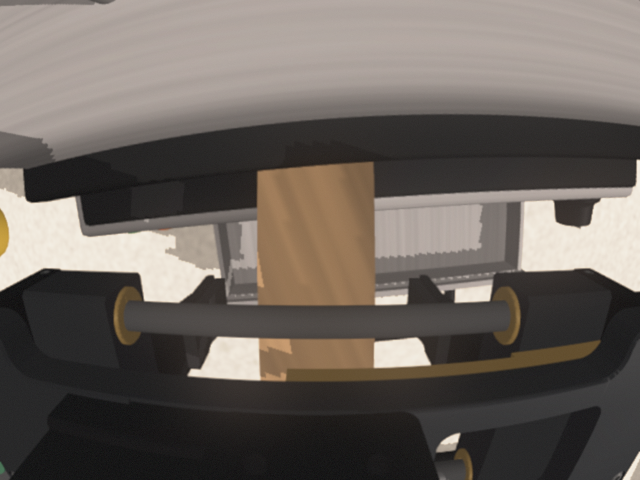

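The wrist view shows the fingers, at (205,320) and (435,320), straddling the wedge, which runs straight under the lip at (315,165). Closing now.

Request:
step_arm(
  deltas=[
    [0.2,0,0,0,0],
    [0,0,0,0,0],
    [-0.2,0,0,0,0],
    [-0.3,0,0,0,0],
    [-0.3,0,0,0,0],
    [-0.3,0,0,0,0],
  ],
  newtons=40,
)

```text
time_s: 5.32
tool_pos: [0.5627, 0.1594, 0.1241]
tool_rot: [171.7, 90.0, 89.3]
force: [0.3, -0.2, -0.1]
grip_width: 0.0436
```

Request:
step_arm(
  deltas=[
    [-0.3,0,-0.003,0,0],
    [-0.3,0,-0.006,0,0],
    [-0.3,0,-0.008,0,0],
    [-0.3,0,-0.008,0,0],
    [-0.3,0,-0.008,0,0],
  ],
)

```text
time_s: 5.95
tool_pos: [0.5569, 0.1583, 0.124]
tool_rot: [86.0, 89.7, 3.5]
force: [6.7, 0.9, -6.2]
grip_width: 0.0436
```

```bash
cat > chk.py <<'E'
from h import *
import sys
o=monitor.get_obs(); print(np.round(o['tool_pos'],4),np.round(o['force'],1),np.round(o['wrist_torque'],2),o['grip_width'])
p,d=read_camera('scene'); W=cloud('scene',d)
if len(sys.argv)>1: save(sys.argv[1],p)
for t in ['wedge_center','plate_lip']:
    for r in regions_of('scene',t)[:2]:
        m=r['pixels']&(d>0); P=W[m]; print(t,round(r['p'],2),m.sum(),np.round(np.percentile(P,[2,50,98],axis=0),3).tolist())
# plate height near front, at fixed world patch
x,y,z=W[...,0],W[...,1],W[...,2]
for c in ((.68,.05),(.8,.1)):
    m=(np.hypot(x-c[0],y-c[1])<.012)&(z>.1); print('plate z at',c,np.round(np.median(z[m]),4) if m.any() else None)
E
python3 chk.py s1
```

```text
[0.5569 0.1583 0.124 ] [ 6.7  0.9 -6.2] [ 0.05 -1.13 -0.04] 0.04355060026131068
wedge_center 0.89 978 [[0.24, 0.133, 0.003], [0.286, 0.189, 0.028], [0.308, 0.307, 0.059]]
wedge_center 0.59 573 [[0.537, 0.131, 0.096], [0.589, 0.146, 0.132], [0.615, 0.181, 0.143]]
plate_lip 0.58 18588 [[0.673, -0.009, 0.118], [0.798, 0.117, 0.168], [0.919, 0.302, 0.227]]
plate z at (0.68, 0.05) 0.1819
plate z at (0.8, 0.1) 0.1713
```

Request:
step_arm(
  deltas=[
    [-0.3,0,-0.003,0,0],
    [-0.3,0,-0.006,0,0],
    [-0.3,0,-0.008,0,0],
    [-0.3,0,-0.008,0,0],
    [-0.3,0,-0.008,0,0],
    [-0.3,0,-0.008,0,0],
    [-0.3,0,-0.011,0,0],
    [-0.3,0,-0.014,0,0],
    [-0.3,0,-0.016,0,0],
    [-0.3,0,-0.016,0,0],
    [-0.3,0,-0.016,0,0],
    [-0.3,0,-0.016,0,0],
  ],
)

```text
time_s: 7.6
tool_pos: [0.5409, 0.156, 0.124]
tool_rot: [82.9, 89.7, 0.5]
force: [7.6, -0.1, -7.3]
grip_width: 0.0442
```

```bash
python3 chk.py
```

```text
[0.5409 0.156  0.124 ] [ 7.6 -0.1 -7.3] [ 0.   -1.12 -0.05] 0.04417111126879386
wedge_center 0.9 752 [[0.491, 0.128, 0.001], [0.58, 0.146, 0.129], [0.616, 0.302, 0.143]]
wedge_center 0.77 1003 [[0.237, 0.133, 0.002], [0.285, 0.188, 0.028], [0.309, 0.315, 0.058]]
plate_lip 0.65 18532 [[0.672, -0.009, 0.116], [0.798, 0.118, 0.167], [0.918, 0.302, 0.223]]
plate z at (0.68, 0.05) 0.178
plate z at (0.8, 0.1) 0.1688
```

Request:
step_arm(
  deltas=[
    [-0.3,0,-0.003,0,0],
    [-0.3,0,-0.006,0,0],
    [-0.3,0,-0.008,0,0],
    [-0.3,0,-0.008,0,0],
    [-0.3,0,-0.008,0,0],
    [-0.3,0,-0.008,0,0],
    [-0.3,0,-0.011,0,0],
    [-0.3,0,-0.014,0,0],
    [-0.3,0,-0.016,0,0],
    [-0.3,0,-0.016,0,0],
    [-0.3,0,-0.016,0,0],
    [-0.3,0,-0.016,0,0],
  ],
)

```text
time_s: 9.25
tool_pos: [0.525, 0.1538, 0.124]
tool_rot: [82.5, 89.7, 0.0]
force: [6.9, 0.5, -5.5]
grip_width: 0.0439
```

Request:
step_arm(
  deltas=[
    [-0.3,0,-0.003,0,0],
    [-0.3,0,-0.006,0,0],
    [-0.3,0,-0.008,0,0],
    [-0.3,0,-0.008,0,0],
    [-0.3,0,-0.008,0,0],
    [-0.3,0,-0.008,0,0],
    [-0.3,0,-0.011,0,0],
    [-0.3,0,-0.014,0,0],
    [-0.3,0,-0.016,0,0],
    [-0.3,0,-0.016,0,0],
    [-0.3,0,-0.016,0,0],
    [-0.3,0,-0.016,0,0],
  ],
)

```text
time_s: 10.75
tool_pos: [0.509, 0.1518, 0.124]
tool_rot: [84.2, 89.8, 1.7]
force: [6.4, 1.6, -6.8]
grip_width: 0.0438
```

```bash
python3 chk.py
```

```text
[0.509  0.1518 0.124 ] [ 6.4  1.6 -6.8] [ 0.08 -0.89 -0.08] 0.04376765631217143
wedge_center 0.74 1197 [[0.508, 0.011, 0.023], [0.559, 0.088, 0.036], [0.599, 0.185, 0.053]]
wedge_center 0.65 746 [[0.236, 0.131, 0.002], [0.286, 0.163, 0.033], [0.31, 0.305, 0.061]]
plate_lip 0.88 18522 [[0.67, -0.009, 0.114], [0.798, 0.118, 0.163], [0.919, 0.303, 0.215]]
plate_lip 0.35 1026 [[0.347, 0.398, 0.007], [0.396, 0.419, 0.093], [0.41, 0.46, 0.127]]
plate z at (0.68, 0.05) 0.1694
plate z at (0.8, 0.1) 0.1645
```

Request:
step_arm(
  deltas=[
    [-0.3,0,-0.003,0,0],
    [-0.3,0,-0.006,0,0],
    [-0.3,0,-0.008,0,0],
    [-0.3,0,-0.008,0,0],
    [-0.3,0,-0.008,0,0],
    [-0.3,0,-0.008,0,0],
    [-0.3,0,-0.011,0,0],
    [-0.3,0,-0.014,0,0],
    [-0.3,0,-0.016,0,0],
    [-0.3,0,-0.016,0,0],
    [-0.3,0,-0.016,0,0],
    [-0.3,0,-0.016,0,0],
  ],
)

```text
time_s: 12.4
tool_pos: [0.4932, 0.1497, 0.1241]
tool_rot: [86.7, 89.7, 4.2]
force: [7.5, 2.2, -7.0]
grip_width: 0.0435
```

Request:
step_arm(
  deltas=[
    [-0.3,0,-0.003,0,0],
    [-0.3,0,-0.006,0,0],
    [-0.3,0,-0.006,0,0],
    [-0.3,0,-0.006,0,0],
    [-0.3,0,-0.006,0,0],
    [-0.3,0,-0.009,0,0],
    [-0.3,0,-0.012,0,0],
    [-0.3,0,-0.012,0,0],
    [-0.3,0,-0.012,0,0],
    [-0.3,0,-0.012,0,0],
  ],
)

```text
time_s: 13.65
tool_pos: [0.4814, 0.1482, 0.1242]
tool_rot: [90.1, 89.7, 7.6]
force: [6.5, 0.5, -5.8]
grip_width: 0.0438
```

```bash
python3 chk.py
```

```text
[0.4814 0.1482 0.1242] [ 6.5  0.5 -5.8] [ 0.08 -0.85 -0.06] 0.04383161979989053
wedge_center 0.76 439 [[0.259, 0.131, 0.001], [0.293, 0.142, 0.034], [0.31, 0.29, 0.06]]
wedge_center 0.7 2344 [[0.716, -0.264, 0.008], [0.762, -0.236, 0.1], [0.779, -0.198, 0.113]]
plate_lip 0.66 18513 [[0.668, -0.009, 0.109], [0.798, 0.118, 0.16], [0.92, 0.304, 0.208]]
plate z at (0.68, 0.05) 0.1624
plate z at (0.8, 0.1) 0.161
```

Request:
step_arm(
  deltas=[
    [-0.3,0,-0.003,0,0],
    [-0.3,0,-0.005,0,0],
    [-0.3,0,-0.005,0,0],
    [-0.3,0,-0.005,0,0],
    [-0.3,0,-0.008,0,0],
    [-0.3,0,-0.01,0,0],
    [-0.3,0,-0.01,0,0],
    [-0.3,0,-0.01,0,0],
  ],
)

```text
time_s: 14.8
tool_pos: [0.4694, 0.1467, 0.124]
tool_rot: [-82.1, 90.0, -164.5]
force: [-0.1, -0.2, -0.3]
grip_width: 0.0435
```

Request:
step_arm(
  deltas=[
    [-0.3,0,-0.003,0,0],
    [-0.3,0,-0.005,0,0],
    [-0.3,0,-0.005,0,0],
    [-0.3,0,-0.005,0,0],
    [-0.3,0,-0.008,0,0],
    [-0.3,0,-0.01,0,0],
    [-0.3,0,-0.01,0,0],
    [-0.3,0,-0.01,0,0],
  ],
)

```text
time_s: 15.8
tool_pos: [0.4594, 0.1456, 0.124]
tool_rot: [-96.9, 90.0, -179.3]
force: [-0.1, -0.8, -0.8]
grip_width: 0.0437
```

```bash
python3 chk.py s2
```

```text
[0.4594 0.1456 0.124 ] [-0.1 -0.8 -0.8] [-0.05  0.2  -0.03] 0.04374548053174483
wedge_center 0.75 1224 [[0.469, 0.124, 0.099], [0.532, 0.144, 0.118], [0.603, 0.179, 0.142]]
wedge_center 0.65 356 [[0.264, 0.131, 0.001], [0.295, 0.14, 0.03], [0.309, 0.184, 0.06]]
plate_lip 0.86 18458 [[0.667, -0.009, 0.107], [0.798, 0.119, 0.158], [0.919, 0.305, 0.205]]
plate_lip 0.54 1279 [[0.504, 0.015, 0.022], [0.558, 0.096, 0.035], [0.594, 0.186, 0.052]]
plate z at (0.68, 0.05) 0.1591
plate z at (0.8, 0.1) 0.1593
```

View pics/s2.png

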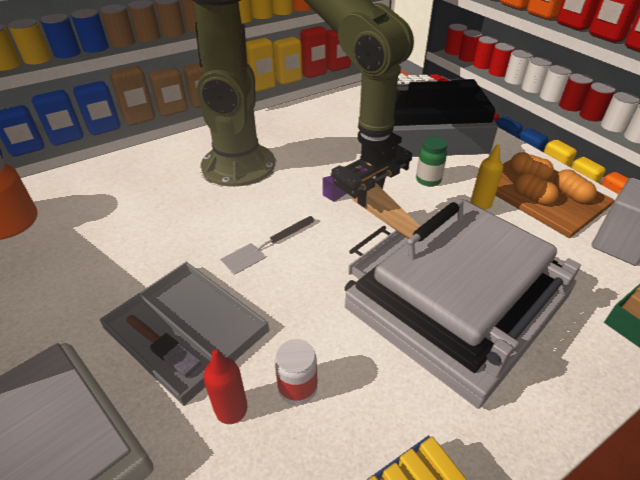

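Forces have dropped to zero and the plate is down: lip patch at z 0.159, with the wedge tip clear of the lip near scene (415,238). Backing off and lifting.

Request:
step_arm(
  deltas=[
    [-0.3,0,-0.006,0,0],
    [-0.3,-0.002,-0.012,0,0],
    [-0.3,-0.02,-0.012,0,0],
    [-0.3,-0.05,-0.012,0,0],
    [-0.3,-0.08,-0.012,0,0],
    [-0.3,-0.1,-0.012,0,0],
    [-0.3,-0.11,-0.012,0,0],
    [-0.3,-0.11,-0.012,0,0],
  ],
)

```text
time_s: 16.95
tool_pos: [0.4477, 0.144, 0.2342]
tool_rot: [128.6, 90.0, 46.2]
force: [0.2, 0.5, -2.0]
grip_width: 0.0439
```

Run:
```python
from h import *
go([.48,-.09,.234],98); go([.4295,-.3285,.234],106.75)
p,d=read_camera('scene'); W=cloud('scene',d);x,y,z=W[...,0],W[...,1],W[...,2]
a=np.radians(12.3)
for c in ((.68,.05),(.8,.1)):
    m=(np.hypot(x-c[0],y-c[1])<.012)&(z>.1); print('plate z',np.round(np.median(z[m]),4))
```

```text
pos [0.4477 0.144  0.2342] jaw -82.41 delta mm [1.000e-01 1.100e+00 2.362e+02] turn -0.4 q7 -105.5 t 16.95 M [[0.0, 0.99, 0.13], [0.0, 0.13, -0.99], [-1.0, 0.0, -0.0]]
pos [0.4477 0.144  0.2342] jaw -82.41 delta mm [ -0.  -80.5 466. ] turn -9.2 q7 -105.5 t 16.95 M [[0.0, 0.99, 0.13], [0.0, 0.13, -0.99], [-1.0, 0.0, -0.0]]
plate z 0.1589
plate z 0.1591
```

Request:
step_arm(
  deltas=[
    [-0.3,0,0,0.015,0],
    [-0.3,0,0,0.05,0],
    [-0.3,0,0,0.09,0],
    [-0.3,0,0,0.135,0],
    [-0.3,0,0,0.18,-1],
    [-0.3,0,0,0.225,-2],
    [-0.3,0,-0.008,0.27,-3],
    [-0.3,0,-0.02,0.315,-5],
    [-0.3,0,-0.035,0.36,-7],
    [-0.3,0,-0.052,0.405,-9.2],
    [-0.3,0,-0.07,0.445,-9.2],
    [-0.3,0,-0.0805,0.466,-9.2],
  ],
)

```text
time_s: 18.5
tool_pos: [0.4266, -0.3321, 0.2336]
tool_rot: [-68.9, 89.9, -142.4]
force: [1.6, 0.4, -2.9]
grip_width: 0.0437
```

Request:
step_arm(
  deltas=[
    [-0.3,0,0,0,0],
    [-0.3,0,0,0,0],
    [-0.3,0,0,0,0],
  ],
)

```text
time_s: 18.88
tool_pos: [0.43, -0.3272, 0.2338]
tool_rot: [167.0, 89.9, 93.9]
force: [0.1, -0.4, -2.7]
grip_width: 0.0438
```

Run:
```python
from h import *
go([.4295,-.3285,.038],106.75)
p,d=read_camera('top'); save('t2',p[150:400,330:560]); W=cloud('top',d);x,y,z=W[...,0],W[...,1],W[...,2]
a=np.radians(16.75); u=(x-.5)*np.cos(a)+(y+.3544)*np.sin(a); v=-(x-.5)*np.sin(a)+(y+.3544)*np.cos(a)
m=(abs(u)<.15)&(abs(v)<.125)&(z>.026)&(z<.036)
print('tray u',np.round(np.percentile(u[m],[1,99]),3),'v',np.round(np.percentile(v[m],[1,99]),3))
```

```text
pos [ 0.43   -0.3272  0.2338] jaw -73.08 delta mm [195.8  -0.9   1.3] turn 0.2 q7 -31.6 t 18.875 M [[-0.0, 0.96, 0.29], [0.0, 0.29, -0.96], [-1.0, 0.0, -0.0]]
tray u [-0.138  0.131] v [-0.11  0.11]
```

Request:
step_arm(
  deltas=[
    [-0.3,0.015,0,0,0],
    [-0.3,0.045,0,0,0],
    [-0.3,0.08,0,0,0],
    [-0.3,0.115,0,0,0],
    [-0.3,0.145,0,0,0],
    [-0.3,0.165,0,0,0],
    [-0.3,0.178,0,0,0],
    [-0.3,0.186,0,0,0],
    [-0.3,0.191,0,0,0],
    [-0.3,0.194,0,0,0],
    [-0.3,0.196,0,0,0],
    [-0.3,0.196,0,0,0],
  ],
)

```text
time_s: 20.42
tool_pos: [0.4296, -0.3286, 0.0382]
tool_rot: [70.2, 90.0, -3.0]
force: [0.0, -0.3, -2.5]
grip_width: 0.0436
```

Request:
step_arm(
  deltas=[
    [-0.3,0.001,0,0,0],
    [-0.3,0.002,0,0,0],
    [-0.3,0.002,0,0,0],
  ],
)

```text
time_s: 20.8
tool_pos: [0.4294, -0.3285, 0.036]
tool_rot: [173.5, 90.0, 100.3]
force: [-0.4, 0.1, -2.2]
grip_width: 0.0434
```

Request:
step_arm(
  deltas=[
    [-0.3,0.0005,0,0,0],
    [-0.3,0.001,0,0,0],
    [-0.3,0.001,0,0,0],
  ],
)

```text
time_s: 21.18
tool_pos: [0.4295, -0.3286, 0.0353]
tool_rot: [131.4, 90.0, 58.2]
force: [-1.6, 1.9, 2.6]
grip_width: 0.044
```

Request:
step_arm(
  deltas=[
    [-0.3,0.0005,0,0,0],
    [-0.3,0.001,0,0,0],
    [-0.3,0.001,0,0,0],
  ],
)

```text
time_s: 21.55
tool_pos: [0.4295, -0.3286, 0.0353]
tool_rot: [151.6, 89.9, 78.4]
force: [-3.6, 3.6, 11.6]
grip_width: 0.0438
```

Request:
step_arm(
  deltas=[
    [-0.3,-0.001,0,0,0],
    [0.05,-0.001,0,0,0],
    [0.2,-0.001,0,0,0],
    [0.35,-0.001,0,0,0],
    [0.35,-0.001,0,0,0],
    [0.35,-0.001,0,0,0],
    [0.35,-0.01,0,0,0],
    [0.35,-0.03,0,0,0],
    [0.35,-0.07,0,0,0],
    [0.35,-0.11,0,0,0],
    [0.35,-0.15,0,0,0],
    [0.35,-0.17,0,0,0],
  ],
)

```text
time_s: 23.05
tool_pos: [0.4302, -0.3295, 0.2072]
tool_rot: [62.0, 89.8, -11.2]
force: [-0.3, 0.6, -0.6]
grip_width: 0.0584
```

Run:
```python
from h import *
p,d=read_camera('scene'); save('s3',p); W=cloud('scene',d)
x,y,z=W[...,0],W[...,1],W[...,2]
for r in regions_of('scene','wedge_center')[:2]:
    m=r['pixels']&(d>0); P=W[m]; print(r['p'],np.round(np.percentile(P,[2,50,98],axis=0),3).tolist(),cv2.minAreaRect((P[P[:,2]>.012][:,:2]*1000).astype(np.float32)))
p,d=read_camera('top'); W=cloud('top',d)
from numpy import *
x,y,z=W[...,0],W[...,1],W[...,2]
a=radians(12.3); 
# bar and press references
for n,ox,oy in (('t',.757,.158),):
    u=(x-ox)*cos(a)+(y-oy)*sin(a); v=-(x-ox)*sin(a)+(y-oy)*cos(a)
    m=(z>.03)&(z<.046)&(u<-.22)&(u>-.30)&(abs(v)<.045); print('bar u',round(median(u[m]),4),'v all',m.sum())
    m=(z>.085)&(z<.1)&(u>-.2)&(u<-.1)&(abs(v)<.15); print('lower plate front u',percentile(u[m],[1,5,50]))
    m=(z>.04)&(z<.058)&(u>-.25)&(u<-.15)&(abs(v)<.1); print('tray front u',percentile(u[m],[1,5,50]))
bu=-.253
def press(u,v): return [.757+u*cos(a)-v*sin(a), .158+u*sin(a)+v*cos(a)]
print('pre',press(-.295,0),'home',press(-.202-.015,0))
go(press(-.295,0)+[.2],102.3)
```

```text
0.96 [[0.238, 0.133, 0.002], [0.285, 0.191, 0.028], [0.309, 0.316, 0.059]] ((270.06842041015625, 220.4000244140625), (49.42848205566406, 178.41470336914062), 12.400792121887207)
0.58 [[0.4, -0.359, 0.009], [0.485, -0.317, 0.035], [0.575, -0.274, 0.065]] ((468.8009948730469, -318.6803283691406), (228.10232543945312, 51.685630798339844), 15.09716510772705)
bar u -0.2524 v all 133
lower plate front u [-0.14858021 -0.14785935 -0.13822835]
tray front u [-0.24962493 -0.24877158 -0.21481291]
pre [np.float64(0.4687715555415973), np.float64(0.09515603604888191)] home [np.float64(0.5449811103475477), np.float64(0.11177240617833008)]
pos [ 0.4298 -0.3285  0.2046] jaw -73.19 delta mm [   4.8  159.8 -394.3] turn 4.5 q7 -29.7 t 23.2 M [[0.0, 0.96, 0.29], [0.0, 0.29, -0.96], [-1.0, 0.0, 0.0]]
```

View pics/s3.png

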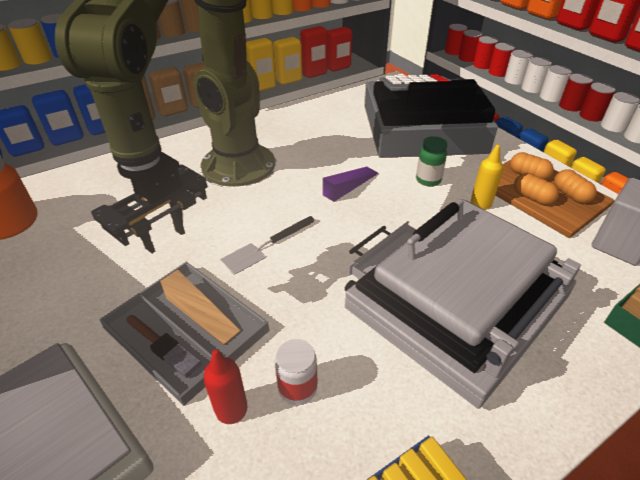

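The wedge lies flat in the wide compartment at about scene (200,305), and the plate is down. Next is the drip tray, pushed with closed fingers against the bar.

Request:
step_arm(
  deltas=[
    [0,0,0.008,-0.02,0],
    [-0.5,0,0.022,-0.055,1],
    [-1,0,0.04,-0.1,2],
    [-1,0,0.059,-0.145,3],
    [-1,0,0.077,-0.19,4],
    [-1,0,0.095,-0.235,4.5],
    [-1,0,0.113,-0.28,4.5],
    [-1,0,0.132,-0.325,4.5],
    [-1,0,0.148,-0.365,4.5],
    [-1,0,0.156,-0.386,4.5],
    [-1,0,0.16,-0.394,4.5],
    [-1,0,0.16,-0.394,4.5],
  ],
  newtons=20,
)

```text
time_s: 24.7
tool_pos: [0.4689, 0.0938, 0.2037]
tool_rot: [-44.9, 89.9, -122.7]
force: [-0.5, -0.9, -0.2]
grip_width: 0.0004
```

Run:
```python
from h import *
go([.4688,.0952,.043],102.3)
p,d=read_camera('wrist'); W=cloud('wrist',d); save('w3',p)
from numpy import *
x,y,z=W[...,0],W[...,1],W[...,2]
a=radians(12.3); u=(x-.757)*cos(a)+(y-.158)*sin(a); v=-(x-.757)*sin(a)+(y-.158)*cos(a)
m=(d>0)&(z>.03)&(z<.05)&(u<-.23)&(u>-.30)&(abs(v)<.055); print('bar u',median(u[m]),percentile(v[m],[1,99]),m.sum(),median(z[m]))
```

```text
pos [0.4689 0.0938 0.2037] jaw -77.78 delta mm [160.6   0.4  -1.5] turn -0.1 q7 -93.5 t 24.7 M [[-0.0, 0.98, 0.21], [-0.0, 0.21, -0.98], [-1.0, -0.0, 0.0]]
bar u -0.2485446377391313 [-0.05383129  0.05470498] 2005 0.040158234996160724
```

View pics/w3.png

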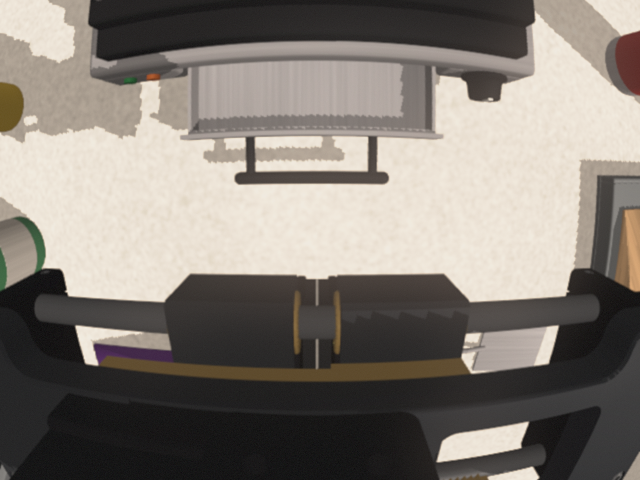

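The bar at (312,178) lies straight ahead of the closed fingers at (318,330), and the dial at (485,88) is off to the side. Lowering and pushing.

Request:
step_arm(
  deltas=[
    [-1,0.02,0,0,0],
    [-1,0.05,0,0,0],
    [-1,0.085,0,0,0],
    [-1,0.115,0,0,0],
    [-1,0.14,0,0,0],
    [-1,0.153,0,0,0],
    [-1,0.16,0,0,0],
    [-1,0.16,0,0,0],
  ],
)

```text
time_s: 25.75
tool_pos: [0.4692, 0.0946, 0.0443]
tool_rot: [84.3, 90.0, 6.5]
force: [0.4, 0.4, -0.0]
grip_width: 0.0007
```

Request:
step_arm(
  deltas=[
    [-1,0,0.008,0,0],
    [-1,0,0.016,0,0],
    [-1,0,0.024,0,0],
    [-1,0,0.03,0,0],
    [-1,0,0.036,0,0],
    [-1,0,0.042,0,0],
    [-1,0,0.048,0,0],
    [-1,0,0.054,0,0],
    [-1,0,0.058,0,0],
    [-1,0,0.062,0,0],
    [-1,0,0.064,0,0],
    [-1,0,0.064,0,0],
  ],
)

```text
time_s: 27.25
tool_pos: [0.5317, 0.1086, 0.044]
tool_rot: [84.2, 90.0, 6.5]
force: [-1.3, 0.9, -0.4]
grip_width: 0.0007
```

Request:
step_arm(
  deltas=[
    [-1,0,0.003,0,0],
    [-1,0,0.006,0,0],
    [-1,0,0.009,0,0],
    [-1,0,0.011,0,0],
    [-1,0,0.011,0,0],
  ],
)

```text
time_s: 27.88
tool_pos: [0.5426, 0.1109, 0.0441]
tool_rot: [83.8, 90.0, 6.1]
force: [-1.5, -0.4, -0.1]
grip_width: 0.0009
```

Request:
step_arm(
  deltas=[
    [-1,0,0.002,0,0],
    [-1,0,0.003,0,0],
    [-1,0,0.003,0,0],
  ],
)

```text
time_s: 28.25
tool_pos: [0.5453, 0.1115, 0.0441]
tool_rot: [83.7, 90.0, 6.0]
force: [-1.4, -0.3, -1.1]
grip_width: 0.0005
```

Request:
step_arm(
  deltas=[
    [-1,0,0.002,0,0],
    [-1,0,0.003,0,0],
    [-1,0,0.003,0,0],
  ],
)

```text
time_s: 28.62
tool_pos: [0.5483, 0.1121, 0.0441]
tool_rot: [82.9, 90.0, 5.2]
force: [-2.3, 0.3, -0.1]
grip_width: 0.0002
```

Request:
step_arm(
  deltas=[
    [-1,0,0.002,0,0],
    [-1,0,0.003,0,0],
    [-1,0,0.003,0,0],
  ],
)

```text
time_s: 29.0
tool_pos: [0.5512, 0.1127, 0.0441]
tool_rot: [81.3, 90.0, 3.6]
force: [-0.9, -0.8, -1.6]
grip_width: 0.0008
```

Run:
```python
from h import *
from numpy import *
a=radians(12.3)
for c in ('scene','top'):
    p,d=read_camera(c); 
    if c=='scene': save('s4',cv2.resize(p[160:360,300:560],None,fx=3,fy=3))
    W=cloud(c,d); x,y,z=W[...,0],W[...,1],W[...,2]
    u=(x-.757)*cos(a)+(y-.158)*sin(a); v=-(x-.757)*sin(a)+(y-.158)*cos(a)
    m=(z>.03)&(z<.046)&(u<-.185)&(u>-.27)&(v<-.0)&(v>-.058); print(c,'bar u',percentile(u[m],[5,25,50,75,95]) if m.any() else None,m.sum())
    m=(z>.02)&(z<.056)&(u<-.15)&(u>-.27)&(v<-.065)&(v>-.1); print(c,'front u',percentile(u[m],[5,25,50,75,95]) if m.any() else None,m.sum())
```

```text
scene bar u [-0.21785989 -0.20139949 -0.19342816 -0.19003158 -0.18791151] 136
scene front u None 0
top bar u [-0.20110927 -0.19897592 -0.19586032 -0.1926755  -0.18617488] 41
top front u [-0.1615838  -0.16121614 -0.16079937 -0.15899251 -0.15812199] 34
```

Request:
step_arm(
  deltas=[
    [-1,0,0.002,0,0],
    [-1,0,0.003,0,0],
    [-1,0,0.003,0,0],
  ],
)

```text
time_s: 29.48
tool_pos: [0.5526, 0.1131, 0.0439]
tool_rot: [-97.6, 89.8, -175.3]
force: [-6.7, -1.0, 3.6]
grip_width: 0.0
```

Request:
step_arm(
  deltas=[
    [-1,0,0.001,0,0],
    [-1,0,0.002,0,0],
    [-1,0,0.002,0,0],
    [-1,0,0.002,0,0],
  ],
)

```text
time_s: 29.98
tool_pos: [0.5528, 0.1131, 0.0439]
tool_rot: [-97.5, 89.6, -175.2]
force: [-11.0, -2.0, 8.8]
grip_width: 0.0002
```

Request:
step_arm(
  deltas=[
    [-1,0,-0.006,0,0],
    [-1,0,-0.02,0,0],
    [-1,0,-0.045,0,0],
    [-1,0,-0.065,0,0],
    [-1,-0.02,-0.07,0,0],
    [-1,-0.06,-0.07,0,0],
    [-1,-0.11,-0.07,0,0],
    [-1,-0.16,-0.07,0,0],
    [-1,-0.18,-0.07,0,0],
    [-1,-0.18,-0.07,0,0],
  ],
)

```text
time_s: 31.22
tool_pos: [0.4884, 0.0992, 0.2257]
tool_rot: [111.7, 89.7, 34.0]
force: [-0.6, -0.2, 0.2]
grip_width: 0.0003
```

```bash
python3 - <<'E'
from h import *
from numpy import *
a=radians(12.3); print(monitor.get_obs()['tool_pos'])
for c in ('top','scene'):
    p,d=read_camera(c); print(p.shape); save(c+'5',p)
    W=cloud(c,d); x,y,z=W[...,0],W[...,1],W[...,2]
    u=(x-.757)*cos(a)+(y-.158)*sin(a); v=-(x-.757)*sin(a)+(y-.158)*cos(a)
    m=(z>.03)&(z<.048)&(u<-.18)&(u>-.27)&(abs(v)<.045); print(c,'bar u',percentile(u[m],[5,50,95]) if m.any() else None,m.sum())
    for q in ((.68,.05),(.8,.1)):
        m=(hypot(x-q[0],y-q[1])<.012)&(z>.1); print('plate z',round(median(z[m]),4))
    W0=load(c+'W.npy')
    for t in ['wedge_center','brush','spatula','sauce_red','sauce_yellow','olives','tin']:
        for r in regions_of(c,t)[:2]:
            m=r['pixels']&(d>0); print(c,t,round(r['p'],2),round(median(W[m],0),3), 'at start',round(median(W0[m],0),3))
E
ls pics
```

```text
[0.48841468 0.09921413 0.2256511 ]
(480, 640, 3)
top bar u [-0.20033321 -0.19555577 -0.19083242] 38
plate z 0.1587
plate z 0.1589
top wedge_center 0.97 [0.26  0.248 0.027] at start [0.26  0.247 0.027]
top wedge_center 0.89 [ 0.474 -0.313  0.038] at start [ 0.475 -0.32   0.006]
top brush 0.56 [ 0.532 -0.405  0.024] at start [ 0.532 -0.405  0.024]
top spatula 0.69 [ 0.361 -0.145  0.005] at start [ 0.361 -0.145  0.005]
top sauce_red 0.73 [ 0.702 -0.338  0.129] at start [ 0.702 -0.339  0.129]
top sauce_yellow 0.87 [0.529 0.463 0.127] at start [0.528 0.464 0.127]
top olives 0.6 [0.372 0.419 0.122] at start [0.372 0.418 0.122]
top tin 0.96 [ 0.73  -0.222  0.107] at start [ 0.729 -0.221  0.108]
(480, 640, 3)
scene bar u [-0.19590362 -0.19049227 -0.18685942] 142
plate z 0.1595
plate z 0.1591
scene wedge_center 0.83 [0.291 0.171 0.032] at start [0.291 0.172 0.031]
scene wedge_center 0.78 [ 0.486 -0.317  0.035] at start [ 0.461 -0.312  0.007]
scene brush 0.66 [ 0.546 -0.404  0.024] at start [ 0.547 -0.404  0.024]
scene brush 0.37 [0.571 0.114 0.04 ] at start [0.566 0.088 0.026]
scene spatula 0.49 [ 0.506 -0.373  0.008] at start [ 0.507 -0.374  0.008]
scene sauce_red 0.61 [ 0.734 -0.354  0.113] at start [ 0.734 -0.354  0.113]
scene sauce_yellow 0.74 [0.39  0.413 0.081] at start [0.391 0.413 0.081]
scene sauce_yellow 0.59 [0.547 0.464 0.091] at start [0.551 0.462 0.112]
scene olives 0.68 [0.39  0.413 0.082] at start [0.391 0.413 0.083]
scene tin 0.78 [ 0.762 -0.236  0.1  ] at start [ 0.762 -0.236  0.1  ]
s1.png
s2.png
s3.png
scene0.png
t2.png
top0.png
w1.png
w2.png
w3.png
```

```bash
sleep 1; ls pics
```

```text
s1.png
s2.png
s3.png
scene0.png
t2.png
top0.png
w1.png
w2.png
w3.png
```

```bash
python3 -c "
import numpy as np,cv2
p=np.load('scene5.npy'); cv2.imwrite('pics/s5.png',p[:,:,::-1])"
```

```text
(no output)
```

View pics/s5.png

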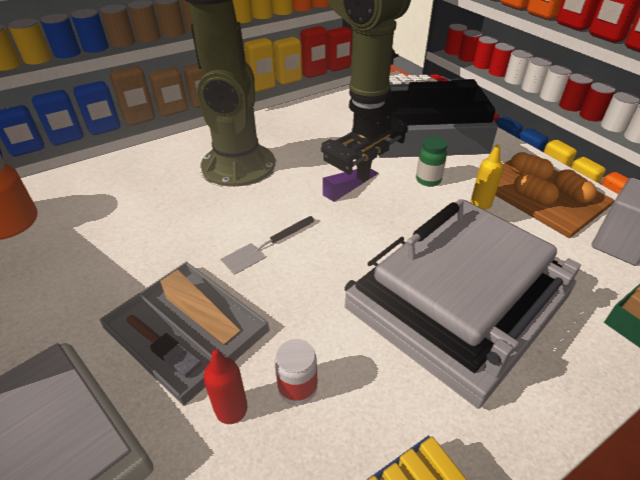

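The wedge is flat in the tray at (200,305), the plate is down, the drip bar at (385,250) is close to the press, and the gripper is in free air.

```bash
python3 -c "
from cell import env
print(env.sign_off())"
```

```text
the job is handed in; nothing more can be done
None
```

The press is ready to heat and the job is handed in, at about 32 s on the robot's clock.

- **Wedge out:** I drew it straight back in 5–8 mm tugs with pauses. The plate height I measured between tugs fell steadily. The pull read 6–8 N at the pauses and dropped to zero once the wedge was clear. The front patch of the plate settled at 0.159 m and stayed there.
- **Wedge in the tray:** It lies flat in the wide compartment, centred to within about 1 cm. The floor contact before release reached about 12 N.
- **Drip tray:** I pushed it until it stopped moving, with the force along the push rising from about 2 N to 11 N. After I backed off, the bar measured −0.196 m in my estimated press frame. That frame is about 6 mm off at the lower plate edge, so this matches the −0.202 m home position. The scene camera read −0.190 m, partly because of its viewing angle.
- **Everything else:** The top camera showed the brush, spatula, bottles, jar, tin and purple look-alike within about 1 mm of where they started. The scene camera gave a few false labels, such as "spatula" reported at the tool tray; I discounted those.
- **One slip:** My first move had a wrong number (−20 instead of −0.02). The per-row cap limited it to one short step along the intended path, and nothing was touched.

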